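Slide the stray desk speaker back into its gap

TASK

One of the two desk speakers has been left standing forward of its gap in the low wooden organiser. Push it gently, low down on the bare strip of its front below the drivers, so that it slides back upright on its feet into the empty gap between the two drawer blocks, until its back sits flat against the organiser's back rail. Do not lift it or let it tip, keep off its drivers, and leave the other speaker and everything else on the desk where it is.

Things in the scene. Friction and masses are not known exactly. Their poses are not given: they have to be found in the camera images.
- speaker: The speaker standing forward of its gap: upright box in dark wood, 116 wide x 104 deep x 190 high, about 1 kg, on four rubber feet (7 high, outer edges 48 before and behind the middle). Pushed low it slides (4 to 8 N); pushed in its upper half it tips. Too wide to grasp. Origin: centre of its underside, at desk height. x points from front to back, z up. Front face x = -52 mm, back face x = +52 mm.
- speaker_strip (a point): Point on the speaker's front face, mid width, 30 above the desk, where to push: in the bare strip of the front, 116 wide, that runs from 7 to 56 above the desk. Axes as the speaker's: x into the face, y along its width, z up.
- speaker_drivers: Delicate black driver plate on the speaker's upper front, moving with it: 108 wide, from 60 to 184 above the desk, with the woofer (88 dia, centred 105 up) and the tweeter (42 dia, centred 164 up); it stands out up to 12 mm before the front face. Not to be touched. Same origin and axes as the speaker.
- gap: Low pale wood organiser with the empty gap, fixed: back rail 276 long, 60 high, 14 thick, a drawer block (60 wide, 88 deep, 70 high) at each end, open in front and above. Gap 152 wide (y -76 to +76); block fronts at x = -36, rail front at x = +52 mm. Origin: on the desk where the speaker's origin lies when home, centred, back on the rail (its front then 16 proud of the blocks). x points to the rail, z up.
- other_gap: The same organiser on the other side, in which the second speaker stands. Fixed, leave alone.
- other_speaker: The second, identical speaker, already home in its own gap. Leave alone.
- pocket_camera: Small black pocket camera, 44 x 52 foot, 115 high, standing upright between the two organisers. Origin: centre of its underside. Leave alone.
- phone: Phone lying flat, 158 x 75 x 9, in front and to one side of the other organiser. Origin: centre of its underside. Leave alone.
- power_bank: White power bank lying flat, 135 long (along its x) x 66 x 18, beside the speaker's way, in front of one drawer block. Origin: centre of its underside. Leave alone.
- mic_case: Small black charging case, 48 x 70 x 34, between the organisers. Origin: centre of its underside. Leave alone.
- mini_tripod: Black table tripod with three splayed legs, 140 across, 121 high, out to the robot's left. Origin: on the desk under its middle. Leave alone.
- hair_clip: Pink hair clip, 60 x 20 x 16, lying on top of one drawer block (70 above the desk) of the empty organiser. Origin: centre of its underside. Leave alone.

How it is judged:
By the outcome, as a careful person would: the job done as asked, in the order asked, and still so for the second after the job is handed in, with the robot touching nothing.
It also fails if it takes over 58 s, if anything falls off the work surface, if the arm or the gripper's body presses on something with over 40 N, if the wrist force passes 120 N, or if a joint passes its speed limit or range.

ROBOT

A 6-joint arm with a two-finger parallel gripper is mounted at the origin on the work surface. World frame = base frame: x ahead of the robot, y to its left, z up, the work surface at z = 0. Lengths are in mm, angles in rad, forces in N, time in s.
With the tool pointing down it reaches from about 375 to 900 mm from the base axis. Payload 3.1 kg.
Tool frame: the origin (TCP) lies between the finger pads; the fingertips stand 25 mm ahead of it and the grasp point (between the pads) lies 6 mm ahead of it (env.tips_ahead is the distance from the TCP to the fingertips, in mm); z points along the fingers, y is the direction in which the jaws open and shut (so a half turn about z gives the same grasp; the last joint's range is limited). The gripper opens to 85 mm and grips with 20 to 120 N. Pads are 22 mm wide; open, the fingers measure 114 mm over their backs; the gripper's body (76 mm by 85 mm) begins 54 mm behind the grasp point. The pads swing forward as they close: fully open they stand 13 mm farther back than shut.
Start: joints at [0.934, 0.527, 1.433, -0, 1.181, -0.178], TCP at [276.193, 560.638, 256.31] pointing down, gripper open.
Joint ranges: [-3.08, 3.08], [-0.75, 2.2], [0.22, 2.44], [-1.43, 4.57], [0, 2.65], [-2.85, 2.85]. Speed limits (rad/s): [2.79, 2.79, 3.14, 3.14, 3.14, 3.14].

INTERFACE

Orientations are given as a rotation vector (axis times angle).
In Python, from rig import sense, vision, env, finder gives the robot as it stands. The module is installed in compiled form; this text tells all that it offers.
- The arm moves only by the tool carry_out, never from a script. Its argument "rows" is a list of rows, each a list of 7 numbers: the opening, from 0 (shut) to 1 (fully open), then the shift along the tool's x, y, z in m, then the turn, a rotation vector about the tool's x, y, z in rad. A call has 1 to 10 rows; each row is the pose to reach, as a shift and turn from the pose commanded when the call began, along the tool's axes at that moment; what a row does not reach only later rows make up. A row lasts 1/12 s, in which the tool goes at most 41.7 mm and 7.16 degrees, less where a joint would pass 70% of its speed; a pose out of reach is approached as far as the arm can. A call with a gripper value outside its range is refused whole. The fingers move at their own pace and stop on an object; the grip force is fixed at half the most. Time passes only in rows, so rows that repeat a pose let the fingers close. It gives the time, the measured TCP pose, the force and the opening at its end, in the units of the state.
- sense(): the state, without advancing time (a new reading comes with each control period).
- vision.grab_frame(name): name is "scene" or "top" or "wrist"; returns (picture, depth): 384x512x3 uint8, blue, green, red; 384x512 float32, mm along the optical axis (not along the pixel's ray), 0 where there is no reading.
- vision.get_calibration(name): a dict with "camera_matrix" (3x3 intrinsics, pixels), "k1" (the pictures are not rectified: a ray, as slopes to the right and down, at radius r is drawn at 1 + k1 r^2 times it, then the intrinsics apply), "extrinsics" (4x4, takes a point from world to camera coordinates). Camera axes: x right, y down, z forward; pixel columns grow to the right and rows downward; lengths in mm; the calibration is good to about 2 mm. A picture is of the moment at which its call begins: read the wrist's pose just before it. get_calibration takes no time and is no camera call; for the wrist camera it gives the pose at the moment of the call.
- env.finish_job(): hands the job in, once; it reports no verdict.
Trained networks look in the newest picture that a camera, given by its name, has taken for a name from the list of things; names that differ only in an ending like _2 or _b are one class to them, and where a whole thing is asked for, a point or a joint stands for the part that bears it (a point fixed in the world has none). Each returns a list of dicts, best first, with "score" (0 to 1); they miss things now and then, are a little off and sometimes report something else, mostly with a low value. They report only what shows in the picture. A call takes as long as a camera call.
- finder.search_frame(camera, target): "bbox" ([left, top, right, bottom] in pixels, round what is visible of it).
- finder.place_of(camera, target): "uv" ([column, row] in pixels: a listed point, or the origin of a listed thing).
The state is a dict: "clock": time; "joint_pos": joint angles; "joint_velocities": joint speeds; "joint_torque": joint torques, N m; "tcp_pos": TCP position; "ee_rot": TCP orientation; "force": force on the tool from outside, world axes, zero at the start; "moment": the same for the moment, N m; "width": finger opening in mm.
Only numpy, scipy, OpenCV 4.12 (cv2) and the standard library are available. Lean on these libraries where they do the work, as an engineer would, in place of code of your own. Each camera call takes 0.05 s, during which the arm holds its last target.

## Working session

There is one attempt and no reset: what is moved stays moved. The work goes in short steps, Python scripts to look and compute and a tool call to move; the robot and the scene stay as the last step left them, time stands still between calls to the robot, and variables do not carry over. Pictures are saved under pics/ and viewed, and the job is handed in when it is done.

Besides the shell and the picture viewer there is one more tool, called after ">>>" by a JSON object that holds its "name" and its "arguments". carry_out: Moves the arm, as the interface text tells. Its arguments: {"type":"object","properties":{"rows":{"type":"array","items":{"type":"array","items":{"type":"number"}}}},"required":["rows"]}

```bash
mkdir -p pics; ls; cat > h.py <<'E'
import numpy as np,cv2
from rig import sense,vision,env,finder
def grab(n,f=None):
    p,d=vision.grab_frame(n)
    if f: cv2.imwrite('pics/'+f,p)
    return p,d
def rays(c,uv):
    K=np.array(c['camera_matrix']);k=c['k1']
    uv=np.atleast_2d(np.float64(uv))
    return cv2.undistortPoints(uv.reshape(-1,1,2),K,np.array([k,0,0,0,0.])).reshape(-1,2)
def world(c,uv,z=None,depth=None):
    r=rays(c,uv);E=np.array(c['extrinsics']);R=E[:3,:3];t=E[:3,3]
    d=np.c_[r,np.ones(len(r))]
    if depth is not None: P=d*np.reshape(depth,(-1,1)); return (P-t)@R
    o=-R.T@t; w=d@R
    return o+w*((z-o[2])/w[:,2])[:,None]
def proj(c,P):
    E=np.array(c['extrinsics']);P=np.atleast_2d(np.float64(P))
    rv,_=cv2.Rodrigues(E[:3,:3])
    return cv2.projectPoints(P,rv,E[:3,3],np.array(c['camera_matrix'],float),np.array([c['k1'],0,0,0,0.]))[0].reshape(-1,2)
E
python3 - <<'E'
from h import *
print(sense())
for n in('scene','top'):
    p,d=grab(n,n+'0.png'); c=vision.get_calibration(n); print(n,c)
    for t in('speaker','speaker_strip','gap','power_bank','hair_clip','other_speaker'):
        if n=='top' or t in('speaker','speaker_strip','gap'):
            print(t,[(np.round(x['uv'],1),round(x['score'],2)) for x in finder.place_of(n,t)][:3])
print(sense()['clock'])
E
```

```text
pics
{'clock': 0.0, 'joint_pos': array([ 9.34497596e-01,  5.28432371e-01,  1.43388105e+00, -8.26383043e-06,
        1.18140206e+00, -1.78505610e-01]), 'joint_velocities': array([ 1.03878968e-03,  1.65029232e-03, -1.97639592e-04,  1.68449395e-03,
       -7.34651793e-04,  2.81652887e-05]), 'joint_torque': array([ 7.62738127e-04, -4.42346478e+01, -1.78024650e+01, -2.78950283e-04,
        8.40546418e-03, -2.67237240e-06]), 'tcp_pos': array([275.81593081, 560.12151159, 255.36108329]), 'ee_rot': array([-0.7126424 , -3.05883894,  0.00306556]), 'force': array([ 0.45438594, -0.56501804,  0.48456271]), 'moment': array([0.00494033, 0.00078653, 0.02507293]), 'width': 85.38767038075405}
scene {'camera_matrix': array([[346.42479418,   0.        , 259.8381626 ],
       [  0.        , 346.42479418, 192.35332478],
       [  0.        ,   0.        ,   1.        ]]), 'k1': -0.022333598288798703, 'extrinsics': array([[-5.02565578e-01,  8.64532068e-01, -3.48480428e-03,
         2.41244991e+02],
       [ 5.73798773e-01,  3.30537460e-01, -7.49333007e-01,
        -2.81166926e+02],
       [-6.46670556e-01, 
[... 424 characters left out ...]
     ,   1.        ]]), 'k1': -0.013342341716550516, 'extrinsics': array([[ 2.42435236e-02, -9.99704032e-01, -2.02484870e-03,
         6.35371888e+01],
       [-9.93649384e-01, -2.38739783e-02, -1.09958783e-01,
         5.78052306e+02],
       [ 1.09877897e-01,  4.67777801e-03, -9.93934085e-01,
         1.21128919e+03],
       [ 0.00000000e+00,  0.00000000e+00,  0.00000000e+00,
         1.00000000e+00]])}
speaker [(array([196.6, 204.7]), 0.81), (array([192.8, 198.9]), 0.57)]
speaker_strip []
gap []
power_bank [(array([141.5, 219.8]), 0.56), (array([354. , 173.1]), 0.4)]
hair_clip [(array([407.7, 222.9]), 0.68), (array([163.9, 155.4]), 0.43)]
other_speaker [(array([354.6, 171.5]), 0.92)]
0.55
```

View pics/scene0.png

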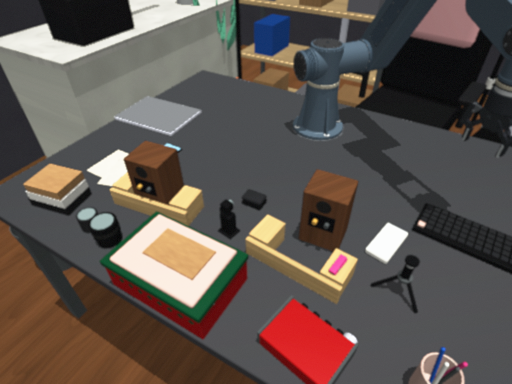

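View pics/top0.png

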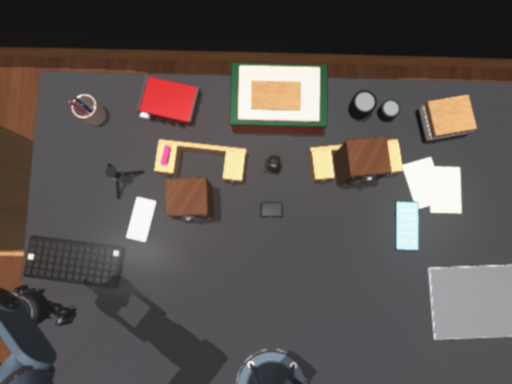

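The top view shows the speaker at about (187,197), with its drivers facing the robot (down). The gap rail runs at (205,147), with blocks at (167,157) and (234,165). The power bank is at (141,219). Next I measure from depth.

```bash
cat >> h.py <<'E'
def cloud(n,d,step=1):
    c=vision.get_calibration(n)
    v,u=np.mgrid[0:384:step,0:512:step]; m=d[::step,::step]>0
    uv=np.c_[u[m],v[m]].astype(float)
    return uv,world(c,uv,depth=d[::step,::step][m])
def rect(P):
    r=cv2.minAreaRect(P[:,:2].astype(np.float32)); return r
E
python3 - <<'E'
from h import *
p,d=grab('top'); uv,W=cloud('top',d)
def sel(box,z0,z1):
    m=(uv[:,0]>box[0])&(uv[:,0]<box[2])&(uv[:,1]>box[1])&(uv[:,1]<box[3])&(W[:,2]>z0)&(W[:,2]<z1); return W[m]
for nm,b,z in [('spk',(150,165,225,230),(175,205)),('other',(335,125,400,190),(175,205)),('blkL',(150,135,182,178),(62,80)),('blkR',(218,140,250,190),(62,80)),('org',(150,130,252,190),(48,80)),('pb',(120,190,160,250),(8,30)),('case',(255,195,290,225),(20,50)),('desk',(60,300,100,340),(-30,30))]:
    q=sel(b,*z); 
    if len(q)<5: print(nm,len(q));continue
    r=rect(q); print(nm,len(q),'z',np.median(q[:,2]).round(1),'c',np.round(r[0],1),'s',np.round(r[1],1),'ang',round(r[2],1),'mean',q.mean(0).round(1))
    if nm!='desk': print(cv2.boxPoints(r).round(0).tolist())
s=sense();print(s['tcp_pos'],s['ee_rot'])
E
```

```text
spk 1659 z 189.0 c [553.4 255.1] s [110.9 116.9] ang 3.8 mean [553.6 254.3 188.7]
[[494.0, 310.0], [502.0, 193.0], [613.0, 200.0], [605.0, 317.0]]
other 1633 z 188.9 c [ 678.4 -247.7] s [109.9 117.5] ang 7.0 mean [ 677.9 -245.5  188.6]
[[617.0, -196.0], [631.0, -313.0], [740.0, -299.0], [726.0, -183.0]]
blkL 484 z 69.4 c [693.6 340. ] s [ 70.6 102.1] ang 84.4 mean [686.4 342.1  69.3]
[[639.0, 310.0], [741.0, 300.0], [748.0, 370.0], [646.0, 380.0]]
blkR 583 z 69.0 c [675.3 142.9] s [ 81.3 101.6] ang 84.8 mean [670.1 132.8  68.8]
[[621.0, 107.0], [722.0, 98.0], [730.0, 179.0], [628.0, 188.0]]
org 1484 z 67.8 c [668.  239.8] s [274.3 137.4] ang 85.2 mean [687.9 230.3  65.9]
[[588.0, 109.0], [725.0, 97.0], [748.0, 371.0], [611.0, 382.0]]
pb 895 z 17.2 c [480.8 429. ] s [ 72.8 174.6] ang 74.8 mean [497.9 423.7  17.1]
[[387.0, 417.0], [556.0, 371.0], [575.0, 441.0], [406.0, 487.0]]
case 320 z 32.9 c [539.5  11.2] s [67.3 46.2] ang 89.3 mean [539.2  11.7  32.5]
[[516.0, -22.0], [562.0, -23.0], [563.0, 45.0], [517.0, 45.0]]
desk 1270 z -0.3 c [180.5 602. ] s [117.2 127. ] ang 1.6 mean [ 1.772e+02  5.942e+02 -3.000e-01]
[276.19941963 560.63658835 256.33442024] [7.12904953e-01 3.05962763e+00 4.89979051e-05]
```

```bash
cat >> h.py <<'E'
from scipy.optimize import minimize
def R2(a): return np.array([[np.cos(a),-np.sin(a)],[np.sin(a),np.cos(a)]])
S=6
def rast(c,polys,z,win):
    im=np.zeros(((win[3]-win[1])*S,(win[2]-win[0])*S),np.uint8)
    for P,zz in polys:
        uv=proj(c,np.c_[P,np.full(len(P),zz)])
        q=((uv+.5-np.array(win[:2]))*S*16).round().astype(np.int32)
        cv2.fillPoly(im,[q.reshape(-1,1,2)],255,shift=4)
    return cv2.resize(im,(win[2]-win[0],win[3]-win[1]),interpolation=cv2.INTER_AREA)/255.
def fit(mk,mask,win,c,x0,ig=None):
    m=mask[win[1]:win[3],win[0]:win[2]].astype(float)
    w=np.ones_like(m) if ig is None else ~ig[win[1]:win[3],win[0]:win[2]]
    def f(x):
        return (w*np.abs(rast(c,mk(x),0,win)-m)).sum()
    best=None
    for da in(-4,0,4):
        x=np.array(x0,float)+[0,0,da]
        r=minimize(f,x,method='Nelder-Mead',options=dict(initial_simplex=x+np.array([[0,0,0],[6,0,0],[0,6,0],[0,0,3]]),xatol=.02,fatol=.05))
        if best is None or r.fun<best.fun: best=r
    return best.x,best.fun,m.sum()
def box(x,x0,x1,y0,y1):
    P=np.array([[x0,y0],[x1,y0],[x1,y1],[x0,y1]],float)
    return P@R2(np.radians(x[2])).T+np.array(x[:2])
spk=lambda x:[(box(x,-52,52,-58,58),190)]
org=lambda x:[(box(x,-36,52,76,136),70),(box(x,-36,52,-136,-76),70),(box(x,52,66,-138,138),60)]
def zmap(n,d):
    c=vision.get_calibration(n);v,u=np.mgrid[0:384,0:512]
    W=world(c,np.c_[u.ravel(),v.ravel()].astype(float),depth=d.ravel()).reshape(384,512,3)
    W[d<=0]=np.nan
    return c,W
def inlocal(sp,g):
    d=R2(np.radians(g[2])).T@(np.array(sp[:2])-g[:2]); return d.round(1),round(sp[2]-g[2],2)
E
python3 - <<'E'
from h import *
p,d=grab('top');c,W=zmap('top',d);z=W[...,2]
s=fit(spk,z>160,(150,165,225,222),c,[550,254,4]);print('spk',s)
s2=fit(spk,z>160,(335,125,405,187),c,[675,-248,-5]);print('oth',s2)
m=(z>40)&(z<95);ig=z>100
g=fit(org,m,(145,130,255,190),c,[680,240,-5],ig);print('org',g)
print(inlocal(s[0],g[0]))
g2=fit(org,m,(300,130,412,190),c,[680,-245,-7],z>86);print('org2',g2,inlocal(s2[0],g2[0]))
# overlay
o=p.copy()
for P,zz in spk(s[0])+org(g[0])+spk(s2[0])+org(g2[0]):
    cv2.polylines(o,[proj(c,np.c_[P,np.full(4,zz)]).round().astype(int).reshape(-1,1,2)],True,(0,255,0),1)
cv2.imwrite('pics/ov.png',cv2.resize(o[110:260,110:430],None,fx=2.5,fy=2.5))
E
```

```text
spk (array([554.47267861, 253.51523293,   4.08841636]), np.float64(103.88627450980393), np.float64(1701.0))
oth (array([ 676.85740166, -242.90988691,    7.72222828]), np.float64(171.87843137254902), np.float64(1718.0))
org (array([668.50311011, 239.06527084,  -4.83933893]), np.float64(192.79607843137256), np.float64(1649.0))
(array([-114.8,    4.8]), np.float64(8.93))
org2 (array([ 682.48249918, -245.82101201,    6.7918449 ]), np.float64(276.0431372549019), np.float64(1321.0)) (array([-5.2,  3.6]), np.float64(0.93))
```

View pics/ov.png

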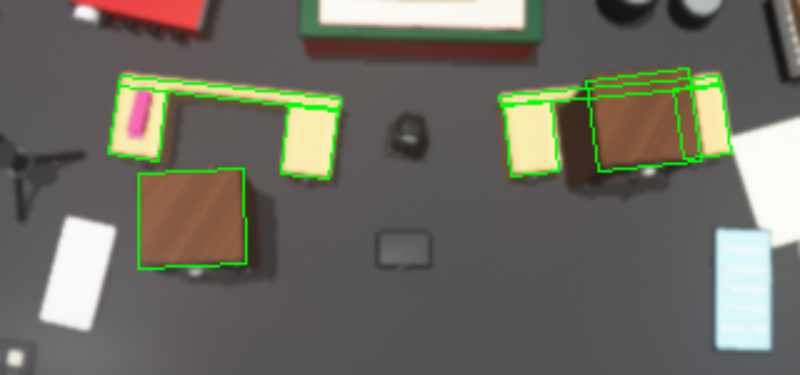

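The fit matches the edges well. The speaker is 115 mm in front of home, 5 mm to +y, and yawed +9° relative to the gap. I'll push with both open fingertips, tool tilted forward and low, so the gripper's body stays clear of the drivers.

```bash
cat >> h.py <<'E'
from scipy.spatial.transform import Rotation as Ro
def tgt(yaw,th):
    y=np.radians(yaw);t=np.radians(th)
    Y=np.array([-np.sin(y),np.cos(y),0]);Z=np.array([np.cos(t)*np.cos(y),np.cos(t)*np.sin(y),-np.sin(t)])
    return np.c_[np.cross(Y,Z),Y,Z]
def rel(pos,yaw,th,s=None):
    s=s or sense();R0=Ro.from_rotvec(s['ee_rot']).as_matrix()
    sh=R0.T@(np.array(pos)-s['tcp_pos'])/1000
    rv=Ro.from_matrix(R0.T@tgt(yaw,th)).as_rotvec()
    return sh.round(4).tolist(),rv.round(4).tolist()
E
python3 - <<'E'
from h import *
print(env.tips_ahead)
s=sense();c=vision.get_calibration('wrist');E=c['extrinsics'];R=E[:3,:3];o=-R.T@E[:3,3]
R0=Ro.from_rotvec(s['ee_rot']).as_matrix()
print('cam in tool',R0.T@(o-s['tcp_pos']),'\n',R0.T@R.T)
print(rel([400,330,250],4,40),s['clock'])
E
```

```text
25.0
cam in tool [  82.41538279    0.16059385 -117.31578141] 
 [[ 4.84279325e-04 -9.47204578e-01 -3.20629463e-01]
 [ 9.99999414e-01  7.68996211e-04 -7.61370113e-04]
 [ 9.67736100e-04 -3.20628907e-01  9.47204396e-01]]
([-0.213, -0.1522, 0.0064], [-0.2301, -0.8518, -0.4934]) 0.65
```

The wrist camera sits on the tool's +x side. I'll use the half-turned orientation so the camera stays above the hand.

```bash
cat >> h.py <<'E'
_t=tgt
def tgt(yaw,th): return _t(yaw,th)*np.array([-1,-1,1])
E
python3 - <<'E'
from h import *
print(rel([380,300,280],4,89))
E
```

```text
([-0.2083, -0.1879, -0.0236], [-0.0228, 0.0061, 2.6139])
```

>>> {"name": "carry_out", "arguments": {"rows": [[1, -0.02, -0.02, -0.024, 0, 0, 0.125], [1, -0.04, -0.04, -0.024, 0, 0, 0.25], [1, -0.06, -0.06, -0.024, 0, 0, 0.375], [1, -0.08, -0.08, -0.024, 0, 0, 0.5], [1, -0.1, -0.1, -0.024, 0, 0, 0.62], [1, -0.12, -0.12, -0.024, 0, 0, 0.74], [1, -0.15, -0.14, -0.024, 0, 0, 0.86], [1, -0.17, -0.16, -0.024, 0, 0, 0.98], [1, -0.19, -0.175, -0.024, 0, 0, 1.1], [1, -0.208, -0.188, -0.024, 0, 0, 1.22]]}}

```text
clock: 1.48
tcp_pos: [380.1, 298.5, 280.6]
ee_rot: [2.344, 2.092, 0.0]
force: [-0.6, 0.2, 0.3]
width: 85.5
```

```bash
python3 - <<'E'
from h import *
s=sense();print(s['joint_pos'].round(3),s['tcp_pos'].round(1));print(rel([380,300,280],4,89))
E
```

```text
[ 0.434  0.304  1.749 -0.     1.088  0.548] [380.1 298.5 280.6]
([0.0015, -0.0002, 0.0006], [-0.0118, 0.0144, 1.3873])
```

>>> {"name": "carry_out", "arguments": {"rows": [[1, 0, 0, 0, 0, 0, 0.125], [1, 0, 0, 0, 0, 0, 0.25], [1, 0, 0, 0, 0, 0, 0.375], [1, 0, 0, 0, 0, 0, 0.5], [1, 0, 0, 0, 0, 0, 0.625], [1, 0, 0, 0, 0, 0, 0.75], [1, 0, 0, 0, 0, 0, 0.875], [1, 0, 0, 0, 0, 0, 1.0], [1, 0, 0, 0, 0, 0, 1.12], [1, 0, 0, 0, 0, 0, 1.24]]}}

```text
clock: 2.32
tcp_pos: [379.8, 300.1, 280.5]
ee_rot: [-3.123, -0.341, -0.001]
force: [0.3, 0.6, -0.8]
width: 85.6
```

```bash
python3 - <<'E'
from h import *
s=sense();print(s['joint_pos'].round(3),s['tcp_pos'].round(1));print(rel([400,275,240],4,40))
E
```

```text
[ 0.437  0.306  1.748 -0.     1.088  1.79 ] [379.8 300.1 280.5]
([0.0143, 0.0289, 0.0405], [-0.0647, 0.8706, 0.1384])
```

>>> {"name": "carry_out", "arguments": {"rows": [[1, 0.002, 0.003, 0.004, -0.008, 0.11, 0.017], [1, 0.004, 0.006, 0.008, -0.016, 0.22, 0.034], [1, 0.006, 0.009, 0.012, -0.024, 0.33, 0.052], [1, 0.008, 0.012, 0.016, -0.032, 0.44, 0.07], [1, 0.01, 0.018, 0.024, -0.04, 0.55, 0.087], [1, 0.012, 0.024, 0.032, -0.048, 0.66, 0.104], [1, 0.014, 0.029, 0.04, -0.056, 0.77, 0.12], [1, 0.014, 0.029, 0.04, -0.065, 0.87, 0.138], [1, 0.014, 0.029, 0.04, -0.065, 0.87, 0.138]]}}

```text
clock: 3.07
tcp_pos: [417.1, 263.8, 295.8]
ee_rot: [-2.9, -0.176, -1.086]
force: [0.3, -0.8, 0.4]
width: 85.9
```

```bash
python3 - <<'E'
from h import *
s=sense();print(s['joint_pos'].round(3),s['tcp_pos'].round(1));print(rel([400,275,240],4,40));print(rel([430,247,120],4,40))
grab('scene','s1.png');grab('wrist','w1.png')
E
```

```text
[ 0.46   0.195  2.126 -1.036  0.259  2.851] [417.1 263.8 295.8]
([-0.0484, -0.0133, 0.0318], [-0.0347, 0.1561, 0.0368])
([-0.1073, 0.0179, 0.1397], [-0.0347, 0.1561, 0.0368])
```

View pics/s1.png

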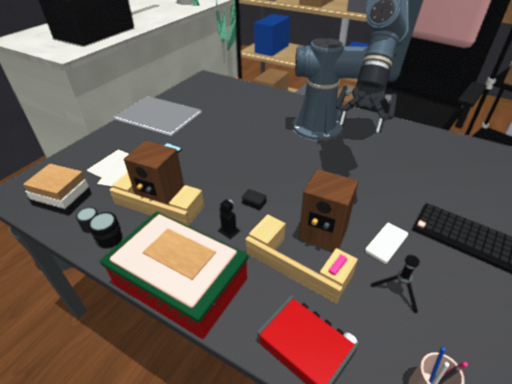

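View pics/w1.png

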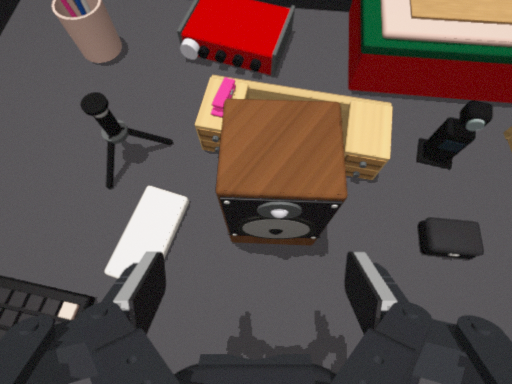

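Joint 6 stopped at its limit of 2.85 near a wrist singularity. I'll fit a kinematic model from the recorded poses so I can plan a feasible wrist configuration.

```bash
cat > kin.py <<'E'
import numpy as np
from scipy.spatial.transform import Rotation as Ro
from scipy.optimize import least_squares
rz=lambda a:Ro.from_euler('z',a).as_matrix(); ry=lambda a:Ro.from_euler('y',a).as_matrix()
D=[([9.34497596e-01,5.28432371e-01,1.43388105e+00,0,1.18140206e+00,-1.78505610e-01],[275.816,560.12,255.361],[-0.7126424,-3.05883894,0.00306556]),
([0.434,0.304,1.749,0,1.088,0.548],[380.1,298.5,280.6],[2.344,2.092,0.0]),
([0.437,0.306,1.748,0,1.088,1.79],[379.8,300.1,280.5],[-3.123,-0.341,-0.001]),
([0.46,0.195,2.126,-1.036,0.259,2.851],[417.1,263.8,295.8],[-2.9,-0.176,-1.086])]
def ori(q,s=1,c=0): return rz(q[0])@ry(q[1]+q[2])@rz(s*q[3])@ry(q[4])@rz(q[5]+c)
def fk(q,p):
    h,e,d,a,f,b,L=p
    R1=rz(q[0]);R2=R1@ry(q[1]);R3=R2@ry(q[2])
    R6=ori(q)
    return np.array([0,0,h])+R1@[e,d,0]+R2@[0,0,a]+R3@[f,0,b]+R6@[0,0,L],R6
E
python3 - <<'E'
from kin import *
for q,p,r in D:
    print(*[np.round((ori(q,s).T@Ro.from_rotvec(r).as_matrix()),2).tolist() for s in(1,-1)],sep='\n');print()
def res(p): return np.concatenate([fk(q,p)[0]-x for q,x,_ in D]+[(np.array(p)-[150,0,111,300,0,300,200])*1e-3])
s=least_squares(res,[150,0,111,300,0,300,200]);print(s.x.round(1),(s.fun[:12]).round(1))
E
```

```text
[[0.0, -1.0, 0.0], [1.0, 0.0, -0.0], [0.0, 0.0, 1.0]]
[[0.0, -1.0, 0.0], [1.0, 0.0, -0.0], [0.0, 0.0, 1.0]]

[[0.0, -1.0, 0.0], [1.0, 0.0, -0.0], [0.0, 0.0, 1.0]]
[[0.0, -1.0, 0.0], [1.0, 0.0, -0.0], [0.0, 0.0, 1.0]]

[[-0.0, -1.0, 0.0], [1.0, -0.0, 0.0], [-0.0, 0.0, 1.0]]
[[-0.0, -1.0, 0.0], [1.0, -0.0, 0.0], [-0.0, 0.0, 1.0]]

[[0.0, -1.0, -0.0], [1.0, 0.0, 0.0], [-0.0, -0.0, 1.0]]
[[0.87, 0.39, 0.29], [-0.47, 0.82, 0.32], [-0.11, -0.42, 0.9]]

[274.3   1.5 111.  587.3 114.3 390.5 271.5] [-0.   0.   0.   0.1  0.1  0.3 -0.  -0.1 -0.3 -0.   0.   0. ]
```

```bash
cat >> kin.py <<'E'
P=np.array([274.3,1.5,111.0,587.3,114.3,390.5,271.5])
lo=np.array([-3.08,-.75,.22,-1.43,0,-2.85]);hi=np.array([3.08,2.2,2.44,4.57,2.65,2.85])
C=rz(np.pi/2)
def ik(pos,R,q0,p=P):
    def f(q):
        x,R6=fk(q,p); return np.r_[(x-pos)/10,Ro.from_matrix((R6@C).T@R).as_rotvec()*10]
    q0=np.clip(q0,lo+.01,hi-.01)
    s=least_squares(f,q0,bounds=(lo,hi)); return s.x,2*s.cost
def iks(pos,R,n=40,seed=0,p=P):
    rg=np.random.default_rng(seed);out=[]
    for i in range(n):
        q0=np.r_[np.arctan2(pos[1],pos[0])-.25,.6,1.7,rg.uniform(lo[3],hi[3]),rg.uniform(.1,1.5),rg.uniform(-2.8,2.8)]
        q,c=ik(np.array(pos),R,q0,p)
        if c<1e-3 and not any(np.abs(q-o).max()<.02 for o in out): out.append(q)
    return out
E
python3 - <<'E'
from kin import *; import h
for th in(30,38,45):
  for pos,yaw in[((430,247,36),4),((590,246,36),-5)]:
    for fl in(0,1):
      R=(h.tgt if fl else h._t)(yaw,th)
      for q in iks(pos,R,16): print(th,pos,'flip' if fl else 'norm',q.round(2))
E
```

```text
30 (430, 247, 36) norm [0.49 1.22 2.37 3.51 1.46 1.75]
30 (430, 247, 36) flip [ 0.49  1.22  2.37  3.51  1.46 -1.39]
30 (590, 246, 36) norm [0.39 1.04 2.01 3.65 0.97 1.52]
30 (590, 246, 36) flip [ 0.39  1.04  2.01  3.65  0.97 -1.62]
38 (430, 247, 36) norm [0.46 1.1  2.35 3.47 1.2  1.7 ]
38 (430, 247, 36) flip [ 0.46  1.1   2.35  3.47  1.2  -1.45]
38 (590, 246, 36) norm [0.37 0.97 1.98 3.68 0.74 1.45]
38 (590, 246, 36) flip [ 0.37  0.97  1.98  3.68  0.74 -1.7 ]
45 (430, 247, 36) norm [0.44 1.   2.32 3.46 0.95 1.65]
45 (430, 247, 36) flip [ 0.44  1.    2.32  3.46  0.95 -1.49]
45 (590, 246, 36) norm [0.35 0.91 1.95 3.76 0.54 1.34]
45 (590, 246, 36) flip [ 0.35  0.91  1.95  3.76  0.54 -1.8 ]
```

```bash
cat > plan.py <<'E'
from kin import *; import h
def rows(qs,grip=1):
    s=h.sense();x0,R0=fk(s['joint_pos'],P);R0=R0@C
    print('model err',(x0-s['tcp_pos']).round(1),'q',s['joint_pos'].round(3))
    o=[]
    for q in qs:
        x,R=fk(q,P);R=R@C
        o.append([grip]+(R0.T@(x-x0)/1000).round(3).tolist()+Ro.from_matrix(R0.T@R).as_rotvec().round(3).tolist())
    return o
E
cat > goto.py <<'E'
from plan import *
import sys
G=np.load('G.npy');s=h.sense();q=s['joint_pos'];st=.165
n=int(np.ceil(np.abs(G-q).max()/st))
qs=[q+(G-q)*(i+1)/n for i in range(n)]
for a in qs[::4]+[qs[-1]]:
    x,R=fk(a,P); print(a.round(2),'tcp',x.round(),'z',(R[:,2]).round(2))
r=rows(qs[:10]);print(n);print(str(r))
E
python3 - <<'E'
from kin import *;import h
o=iks((390,270,240),h.tgt(4,38),16);print(o);np.save('G.npy',o[0])
E
python3 goto.py
```

```text
[array([ 0.59938158,  0.41818509,  2.3162342 ,  3.94934476,  0.58330513,
       -1.94250851])]
[ 0.46  0.2   2.13 -0.87  0.27  2.7 ] tcp [405. 265. 285.] z [ 0.61  0.08 -0.79]
[ 0.48  0.23  2.15 -0.23  0.31  2.08] tcp [346. 285. 241.] z [ 0.42  0.14 -0.9 ]
[0.5  0.26 2.18 0.42 0.35 1.46] tcp [294. 330. 221.] z [ 0.25  0.3  -0.92]
[0.52 0.29 2.2  1.06 0.4  0.84] tcp [268. 386. 227.] z [ 0.19  0.49 -0.85]
[0.54 0.32 2.23 1.7  0.44 0.22] tcp [280. 428. 250.] z [ 0.26  0.64 -0.72]
[ 0.55  0.34  2.25  2.34  0.48 -0.4 ] tcp [322. 435. 272.] z [ 0.45  0.67 -0.59]
[ 0.57  0.37  2.28  2.99  0.52 -1.01] tcp [371. 396. 277.] z [ 0.67  0.52 -0.54]
[ 0.59  0.4   2.3   3.63  0.56 -1.63] tcp [396. 317. 258.] z [ 0.79  0.23 -0.57]
[ 0.6   0.42  2.32  3.95  0.58 -1.94] tcp [390. 270. 240.] z [ 0.79  0.05 -0.62]
model err [0.2 0.1 0.2] q [ 0.459  0.191  2.123 -1.031  0.26   2.854]
31
[[1, -0.019, -0.002, 0.001, 0.005, -0.056, -0.006], [1, -0.037, -0.006, 0.002, 0.016, -0.112, -0.012], [1, -0.056, -0.012, 0.001, 0.035, -0.167, -0.018], [1, -0.073, -0.02, -0.0, 0.061, -0.219, -0.024], [1, -0.09, -0.029, -0.003, 0.094, -0.268, -0.028], [1, -0.105, -0.04, -0.006, 0.134, -0.312, -0.032], [1, -0.118, -0.052, -0.009, 0.179, -0.35, -0.034], [1, -0.129, -0.065, -0.014, 0.228, -0.381, -0.035], [1, -0.138, -0.08, -0.018, 0.281, -0.404, -0.034], [1, -0.145, -0.094, -0.023, 0.337, -0.418, -0.031]]
```

>>> {"name": "carry_out", "arguments": {"rows": [[1, -0.019, -0.002, 0.001, 0.005, -0.056, -0.006], [1, -0.037, -0.006, 0.002, 0.016, -0.112, -0.012], [1, -0.056, -0.012, 0.001, 0.035, -0.167, -0.018], [1, -0.073, -0.02, 0, 0.061, -0.219, -0.024], [1, -0.09, -0.029, -0.003, 0.094, -0.268, -0.028], [1, -0.105, -0.04, -0.006, 0.134, -0.312, -0.032], [1, -0.118, -0.052, -0.009, 0.179, -0.35, -0.034], [1, -0.129, -0.065, -0.014, 0.228, -0.381, -0.035], [1, -0.138, -0.08, -0.018, 0.281, -0.404, -0.034], [1, -0.145, -0.094, -0.023, 0.337, -0.418, -0.031]]}}

```text
clock: 4.0
tcp_pos: [283.1, 344.9, 218.7]
ee_rot: [-2.766, -0.365, -0.386]
force: [-0.4, 1.1, -0.3]
width: 85.5
```

```bash
python3 goto.py
```

```text
[0.51 0.28 2.19 0.75 0.38 1.14] tcp [276. 359. 220.] z [ 0.2  0.4 -0.9]
[0.53 0.3  2.22 1.39 0.42 0.53] tcp [269. 411. 237.] z [ 0.21  0.58 -0.79]
[ 0.55  0.33  2.24  2.03  0.46 -0.09] tcp [299. 438. 262.] z [ 0.35  0.68 -0.65]
[ 0.56  0.36  2.27  2.67  0.5  -0.71] tcp [348. 422. 277.] z [ 0.56  0.61 -0.55]
[ 0.58  0.39  2.29  3.31  0.54 -1.33] tcp [389. 361. 270.] z [ 0.75  0.39 -0.54]
[ 0.6   0.42  2.32  3.95  0.58 -1.94] tcp [390. 270. 240.] z [ 0.79  0.05 -0.62]
[ 0.6   0.42  2.32  3.95  0.58 -1.94] tcp [390. 270. 240.] z [ 0.79  0.05 -0.62]
model err [0.3 0.1 0.4] q [0.505 0.268 2.186 0.585 0.367 1.298]
21
[[1, -0.004, -0.015, 0.002, 0.056, -0.004, -0.006], [1, -0.005, -0.03, 0.004, 0.111, 0.002, -0.012], [1, -0.004, -0.045, 0.004, 0.164, 0.018, -0.017], [1, -0.0, -0.058, 0.004, 0.212, 0.042, -0.021], [1, 0.006, -0.069, 0.003, 0.255, 0.076, -0.024], [1, 0.014, -0.079, 0.002, 0.291, 0.117, -0.027], [1, 0.023, -0.086, 0.0, 0.318, 0.165, -0.028], [1, 0.034, -0.091, -0.001, 0.336, 0.218, -0.028], [1, 0.046, -0.092, -0.004, 0.343, 0.276, -0.027], [1, 0.058, -0.091, -0.006, 0.339, 0.336, -0.025]]
```

Works as planned; continuing.

>>> {"name": "carry_out", "arguments": {"rows": [[1, -0.004, -0.015, 0.002, 0.056, -0.004, -0.006], [1, -0.005, -0.03, 0.004, 0.111, 0.002, -0.012], [1, -0.004, -0.045, 0.004, 0.164, 0.018, -0.017], [1, 0, -0.058, 0.004, 0.212, 0.042, -0.021], [1, 0.006, -0.069, 0.003, 0.255, 0.076, -0.024], [1, 0.014, -0.079, 0.002, 0.291, 0.117, -0.027], [1, 0.023, -0.086, 0, 0.318, 0.165, -0.028], [1, 0.034, -0.091, -0.001, 0.336, 0.218, -0.028], [1, 0.046, -0.092, -0.004, 0.343, 0.276, -0.027], [1, 0.058, -0.091, -0.006, 0.339, 0.336, -0.025]]}}

```text
clock: 4.83
tcp_pos: [310.5, 437.2, 267.4]
ee_rot: [-2.319, -0.343, -0.718]
force: [0.4, 0.5, 0.3]
width: 85.6
```

```bash
python3 goto.py
```

```text
[ 0.55  0.35  2.25  2.36  0.48 -0.41] tcp [323. 435. 272.] z [ 0.45  0.66 -0.59]
[ 0.57  0.37  2.28  2.99  0.52 -1.02] tcp [372. 395. 277.] z [ 0.67  0.52 -0.54]
[ 0.59  0.4   2.3   3.63  0.56 -1.64] tcp [396. 317. 257.] z [ 0.79  0.23 -0.57]
[ 0.6   0.42  2.32  3.95  0.58 -1.94] tcp [390. 270. 240.] z [ 0.79  0.05 -0.62]
model err [0.3 0.1 0.5] q [ 0.55   0.339  2.249  2.2    0.468 -0.258]
11
[[1, 0.012, 0.005, 0.001, -0.017, 0.058, -0.01], [1, 0.024, 0.013, -0.0, -0.045, 0.115, -0.02], [1, 0.035, 0.023, -0.002, -0.084, 0.168, -0.031], [1, 0.045, 0.036, -0.005, -0.134, 0.215, -0.043], [1, 0.053, 0.052, -0.009, -0.195, 0.256, -0.055], [1, 0.058, 0.07, -0.015, -0.264, 0.288, -0.067], [1, 0.061, 0.089, -0.022, -0.341, 0.31, -0.078], [1, 0.061, 0.109, -0.031, -0.425, 0.32, -0.088], [1, 0.057, 0.13, -0.041, -0.513, 0.318, -0.097], [1, 0.05, 0.151, -0.052, -0.604, 0.303, -0.105]]
```

>>> {"name": "carry_out", "arguments": {"rows": [[1, 0.012, 0.005, 0.001, -0.017, 0.058, -0.01], [1, 0.024, 0.013, 0, -0.045, 0.115, -0.02], [1, 0.035, 0.023, -0.002, -0.084, 0.168, -0.031], [1, 0.045, 0.036, -0.005, -0.134, 0.215, -0.043], [1, 0.053, 0.052, -0.009, -0.195, 0.256, -0.055], [1, 0.058, 0.07, -0.015, -0.264, 0.288, -0.067], [1, 0.061, 0.089, -0.022, -0.341, 0.31, -0.078], [1, 0.061, 0.109, -0.031, -0.425, 0.32, -0.088], [1, 0.057, 0.13, -0.041, -0.513, 0.318, -0.097], [1, 0.05, 0.151, -0.052, -0.604, 0.303, -0.105]]}}

```text
clock: 5.67
tcp_pos: [393.6, 292.3, 247.9]
ee_rot: [-2.702, -0.115, -1.355]
force: [0.4, 0.0, -0.3]
width: 85.4
```

```bash
python3 - <<'E'
from h import *
s=sense();print(s['joint_pos'].round(3),s['tcp_pos'].round(1))
print(rel([410,252,120],4,38));print(rel([430,247,36],4,38))
import kin
q=s['joint_pos']
for x in([410,252,120],[430,247,36],[470,250,36],[590,246,36]): q,c=kin.ik(np.array(x,float),tgt(4,38),q);print(q.round(2),round(c,4))
E
```

```text
[ 0.596  0.411  2.311  3.8    0.571 -1.799] [393.6 292.3 247.9]
([-0.0934, 0.0508, 0.0834], [-0.0827, -0.0243, -0.0249])
([-0.1489, 0.064, 0.1484], [-0.0827, -0.0243, -0.0249])
[ 0.51  0.85  2.4   3.55  1.   -1.52] 0.0
[ 0.46  1.1   2.35  3.47  1.2  -1.45] 0.0
[ 0.42  1.05  2.27  3.45  1.07 -1.5 ] 0.0
[ 0.3   0.97  2.03  3.4   0.77 -1.62] 0.0
```

>>> {"name": "carry_out", "arguments": {"rows": [[0.9, -0.015, 0.008, 0.012, -0.02, -0.006, -0.006], [0.9, -0.03, 0.017, 0.026, -0.04, -0.012, -0.012], [0.9, -0.045, 0.026, 0.04, -0.06, -0.018, -0.019], [0.9, -0.06, 0.035, 0.054, -0.083, -0.024, -0.025], [0.9, -0.075, 0.044, 0.07, -0.083, -0.024, -0.025], [0.9, -0.09, 0.053, 0.085, -0.083, -0.024, -0.025], [0.9, -0.105, 0.06, 0.1, -0.083, -0.024, -0.025], [0.9, -0.12, 0.062, 0.117, -0.083, -0.024, -0.025], [0.9, -0.12, 0.062, 0.117, -0.083, -0.024, -0.025]]}}

```text
clock: 6.42
tcp_pos: [422.7, 245.9, 72.8]
ee_rot: [-2.797, -0.099, -1.356]
force: [-0.7, 0.6, -0.1]
width: 77.0
```

```bash
python3 - <<'E'
from h import *
s=sense();print(s['joint_pos'].round(3),s['tcp_pos'].round(1),s['width'])
print(rel([430,248,38],4,38))
grab('wrist','w2.png');grab('scene','s2.png')
p,d=grab('wrist')
print([(x['uv'],x['score']) for x in finder.place_of('wrist','speaker_strip')])
c,W=zmap('wrist',d)
# finger points: near camera and below z 120
m=(d>0)&(W[...,0]<500)&(W[...,2]>12)&(W[...,2]<150)
R0=Ro.from_rotvec(s['ee_rot']).as_matrix()
T=(W[m]-s['tcp_pos'])@R0
f=T[(np.abs(T[:,1])<65)&(T[:,2]>-20)]
print(len(f),f.min(0),f.max(0)); print(np.percentile(f,[1,50,99],axis=0))
E
```

```text
[ 0.469  0.991  2.381  3.486  1.117 -1.472] [422.7 245.9  72.8] 77.01363172429254
([-0.0227, -0.0015, 0.0274], [-0.0013, 0.0048, 0.0005])
[([252.8, 187.8], 0.67)]
26375 [ -7.06113909 -57.79731004 -19.99792889] [110.79842682  51.68148388  93.99131373]
[[ -3.32985953 -52.68744686 -18.48937638]
 [ 80.06805374 -13.80232705  25.67720499]
 [108.32973571  47.83255108  64.80912066]]
```

View pics/w2.png

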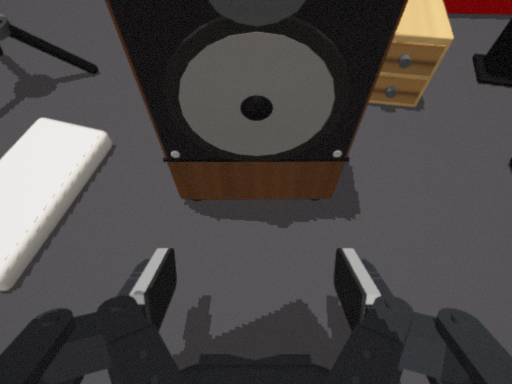

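View pics/s2.png

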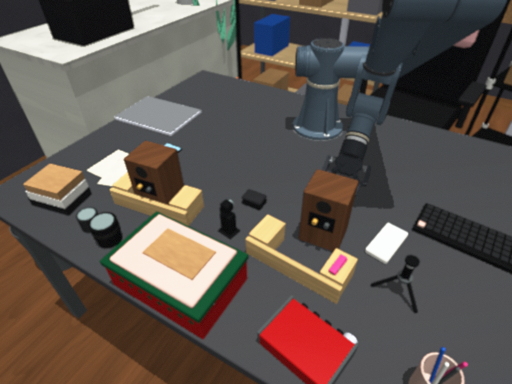

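The wrist view shows the strip at rows 160–200 and columns 172–345. The fingertips are at (165,252) and (348,252), centred on it, and the woofer is above. Next I measure the fingertips and speaker precisely.

```bash
python3 - <<'E'
from h import *
s=sense();p,d=grab('wrist');c,W=zmap('wrist',d)
R0=Ro.from_rotvec(s['ee_rot']).as_matrix()
T=(W-s['tcp_pos'])@R0
for (u0,u1,v0,v1) in((135,180,248,300),(335,380,248,300)):
    t=T[v0:v1,u0:u1].reshape(-1,3);w=W[v0:v1,u0:u1].reshape(-1,3);t=t[w[:,2]>20+0*w[:,2]]
    print(len(t),np.nanmin(t,0).round(1),np.nanmax(t,0).round(1))
uv=world(c,[[252.8,187.8]],depth=[d[188,253]]);print('strip world',uv)
# strip face plane points
m=np.zeros(d.shape,bool);m[168:192,190:325]=True
q=W[m&(d>0)];q=q[(q[:,2]>15)&(q[:,2]<52)]
A=np.c_[q[:,1],np.ones(len(q))];k,b=np.linalg.lstsq(A,q[:,0],rcond=None)[0]
print('face x=%.4f*y+%.1f yaw %.2f'%(k,b,np.degrees(np.arctan(-k))),q[:,1].min(),q[:,1].max(),q.mean(0), 'resid',np.std(q[:,0]-A@[k,b]))
E
```

```text
1830 [-10.5 -51.9 -26.3] [ 12.3 -37.9  16. ]
1951 [-10.7  37.6 -26.5] [12.7 52.2 15.4]
strip world [[504.52020487 254.38461764  31.1307262 ]]
face x=-0.0760*y+523.9 yaw 4.35 203.01938760536427 300.0370660647815 [504.83786671 251.3298936   39.49570226] resid 0.3858631497301199
```

```bash
python3 - <<'E'
from h import *
print(rel([432,247,31],4.2,38));print(rel([472,249,31],4.2,38))
E
```

```text
([-0.0325, 0.0006, 0.038], [-0.0023, -0.0031, -0.0021])
([-0.0079, 0.0016, 0.0696], [-0.0023, -0.0031, -0.0021])
```

>>> {"name": "carry_out", "arguments": {"rows": [[0.9, -0.008, 0, 0.01, 0, 0, 0], [0.9, -0.016, 0, 0.02, 0, 0, 0], [0.9, -0.025, 0, 0.03, 0, 0, 0], [0.9, -0.032, 0.001, 0.038, -0.002, -0.003, -0.002], [0.9, -0.027, 0.001, 0.046, -0.002, -0.003, -0.002], [0.9, -0.02, 0.001, 0.054, -0.002, -0.003, -0.002], [0.9, -0.014, 0.001, 0.062, -0.002, -0.003, -0.002], [0.9, -0.008, 0.0015, 0.07, -0.002, -0.003, -0.002], [0.9, -0.008, 0.0015, 0.07, -0.002, -0.003, -0.002]]}}

```text
clock: 7.42
tcp_pos: [474.7, 249.4, 32.0]
ee_rot: [-2.788, -0.1, -1.369]
force: [0.3, 0.1, 0.3]
width: 76.7
```

```bash
cat > chk.py <<'E'
from h import *
import sys
n=sys.argv[1]
s=sense();p,d=grab('wrist','w%s.png'%n)
print(s['clock'],s['tcp_pos'].round(1),s['force'].round(1),'yaw/th',)
R0=Ro.from_rotvec(s['ee_rot']).as_matrix();print('toolz',R0[:,2].round(3),'y',R0[:,1].round(3),'yaw',np.degrees(np.arctan2(R0[1,2],R0[0,2])).round(2))
p,d=grab('top','t%s.png'%n);c,W=zmap('top',d);z=W[...,2]
sp=fit(spk,(z>160)&(W[...,0]>480),(140,125,235,222),c,[float(a) for a in sys.argv[2:5]],(z>195)|(W[...,0]<480))
print('spk',sp);print('rel gap',inlocal(sp[0],np.array([668.5,239.07,-4.84])))
E
python3 chk.py 3 554 254 4
```

```text
7.4167 [474.7 249.4  32. ] [0.3 0.1 0.3] yaw/th
toolz [ 0.789  0.058 -0.611] y [ 0.072 -0.997 -0.002] yaw 4.23
spk (array([554.42885747, 253.2235849 ,   4.49864778]), np.float64(106.77254901960785), np.float64(1755.0))
rel gap (array([-114.9,    4.5]), np.float64(9.34))
```

View pics/w3.png

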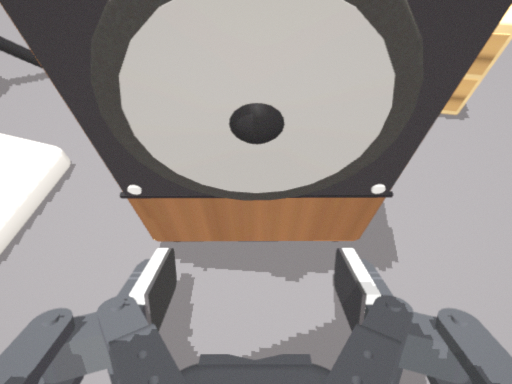

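View pics/t3.png

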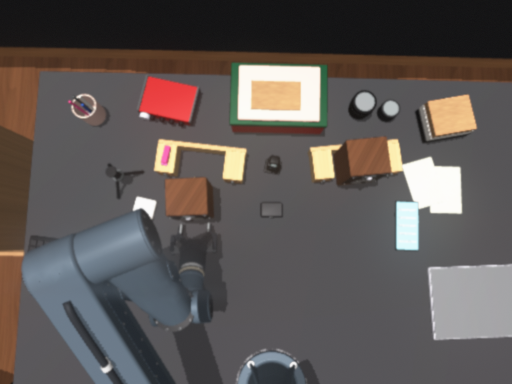

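Aligned and about 10 mm from contact. Next I generate the push waypoints (4 mm per row, turning gradually to the gap's yaw).

```bash
cat > push.py <<'E'
from h import *
import sys
# args: progress list start, step, n ; speaker start pose and home
S0=np.array([555.5,253.4,4.4]);H=np.array([668.5,239.1,-4.84])
def pose(u):  # u mm of travel (negative = before contact)
    L=np.hypot(*(H-S0)[:2]); f=u/L
    fy=np.clip(u/85,0,1)
    xy=S0[:2]+(H-S0)[:2]*f if f>0 else S0[:2]+u*np.array([np.cos(.077),np.sin(.077)])
    yaw=S0[2]+(H-S0)[2]*fy
    t=xy+R2(np.radians(yaw))@np.array([-52-19.4,0.])
    return [*t,31.5],yaw
if __name__=='__main__':
    us=[float(a) for a in sys.argv[1:]]
    s=sense()
    for u in us:
        p,y=pose(u);a,b=rel(p,y,38,s)
        print([0.9]+[round(v,4) for v in a]+[round(v,3) for v in b],',')
    print(s['tcp_pos'],pose(us[0]),pose(us[-1]))
E
python3 push.py -8 -5 -3 -1 1 3 6 9 12 15
```

```text
[0.9, 0.0028, 0.002, 0.0026, 0.003, -0.001, -0.003] ,
[0.9, 0.0046, 0.002, 0.005, 0.003, -0.001, -0.003] ,
[0.9, 0.0059, 0.002, 0.0066, 0.003, -0.001, -0.003] ,
[0.9, 0.0071, 0.002, 0.0081, 0.003, -0.001, -0.003] ,
[0.9, 0.0083, 0.002, 0.0097, 0.001, -0.001, -0.002] ,
[0.9, 0.0095, 0.0021, 0.0112, -0.002, -0.001, 0.001] ,
[0.9, 0.0113, 0.0023, 0.0136, -0.006, -0.001, 0.004] ,
[0.9, 0.0132, 0.0025, 0.0159, -0.011, -0.001, 0.008] ,
[0.9, 0.015, 0.0027, 0.0182, -0.015, -0.001, 0.011] ,
[0.9, 0.0168, 0.0029, 0.0205, -0.02, -0.001, 0.015] ,
[472.41857018 249.00849035  30.89638366] ([np.float64(476.33413777563305), np.float64(247.30686992198503), 31.5], np.float64(4.4)) ([np.float64(499.06470428928924), np.float64(248.0669888332436), 31.5], np.float64(2.7694117647058825))
```

>>> {"name": "carry_out", "arguments": {"rows": [[0.9, 0.003, 0.002, 0.0025, 0.003, 0, -0.003], [0.9, 0.0045, 0.002, 0.005, 0.003, 0, -0.003], [0.9, 0.006, 0.002, 0.0065, 0.003, 0, -0.003], [0.9, 0.007, 0.002, 0.008, 0.003, 0, -0.003], [0.9, 0.0085, 0.002, 0.0095, 0.001, 0, -0.002], [0.9, 0.0095, 0.002, 0.011, -0.002, 0, 0.001], [0.9, 0.0115, 0.0025, 0.0135, -0.006, 0, 0.004], [0.9, 0.013, 0.0025, 0.016, -0.011, 0, 0.008], [0.9, 0.015, 0.0025, 0.018, -0.015, 0, 0.011], [0.9, 0.017, 0.003, 0.0205, -0.02, 0, 0.015]]}}

```text
clock: 8.35
tcp_pos: [496.8, 247.8, 29.2]
ee_rot: [-2.81, -0.072, -1.358]
force: [-6.1, 1.0, 2.7]
width: 76.8
```

```bash
python3 chk.py 4 565 254 4;python3 push.py 19 23 27 31 35 39 43 47 51 55
```

```text
8.35 [496.8 247.8  29.2] [-6.1  1.   2.7] yaw/th
toolz [ 0.783  0.038 -0.621] y [ 0.05  -0.999  0.002] yaw 2.78
spk (array([563.75978288, 252.11045633,   2.97742624]), np.float64(110.4627450980392), np.float64(1745.0))
rel gap (array([-105.5,    4.2]), np.float64(7.82))
[0.9, 0.0051, -0.0, 0.0027, -0.006, 0.005, 0.006] ,
[0.9, 0.0075, 0.0001, 0.0058, -0.012, 0.005, 0.011] ,
[0.9, 0.01, 0.0003, 0.0089, -0.018, 0.005, 0.016] ,
[0.9, 0.0124, 0.0004, 0.012, -0.024, 0.005, 0.021] ,
[0.9, 0.0149, 0.0006, 0.0151, -0.03, 0.005, 0.025] ,
[0.9, 0.0173, 0.0008, 0.0183, -0.035, 0.005, 0.03] ,
[0.9, 0.0198, 0.0009, 0.0214, -0.042, 0.005, 0.035] ,
[0.9, 0.0222, 0.0011, 0.0245, -0.048, 0.005, 0.039] ,
[0.9, 0.0247, 0.0012, 0.0276, -0.053, 0.005, 0.044] ,
[0.9, 0.0272, 0.0014, 0.0307, -0.059, 0.005, 0.049] ,
[497.72346317 247.81863559  29.21693404] ([np.float64(503.0089278660168), np.float64(248.1061225401251), 31.5], np.float64(2.334588235294118)) ([np.float64(538.6919252477392), np.float64(248.46212031322042), 31.5], np.float64(-1.578823529411765))
```

View pics/w4.png

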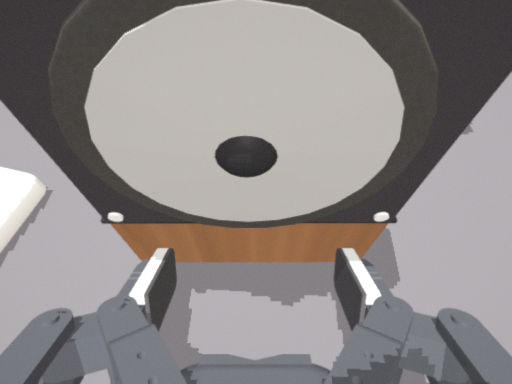

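```bash
cat > push2.py <<'E'
from push import *
us=[float(a) for a in sys.argv[1:]]
p,y=pose(us[0]);s=dict(tcp_pos=np.array(p),ee_rot=Ro.from_matrix(tgt(y,38)).as_rotvec())
print([[0.9]+[round(v,4) for v in rel(*pose(u),38,s)[0]]+[round(v,3) for v in rel(*pose(u),38,s)[1]] for u in us[1:]])
E
python3 push2.py 15 19 23 27 31 35 39 43 47 51 55
```

```text
[[0.9, 0.0024, 0.0002, 0.0031, -0.006, -0.0, 0.005], [0.9, 0.0049, 0.0003, 0.0062, -0.012, -0.0, 0.009], [0.9, 0.0073, 0.0005, 0.0093, -0.018, -0.0, 0.014], [0.9, 0.0097, 0.0006, 0.0124, -0.024, -0.0, 0.019], [0.9, 0.0122, 0.0008, 0.0156, -0.03, -0.0, 0.023], [0.9, 0.0146, 0.0009, 0.0187, -0.036, -0.0, 0.028], [0.9, 0.017, 0.0011, 0.0218, -0.042, -0.0, 0.033], [0.9, 0.0195, 0.0012, 0.0249, -0.048, -0.0, 0.037], [0.9, 0.0219, 0.0014, 0.0281, -0.054, -0.0, 0.042], [0.9, 0.0244, 0.0015, 0.0312, -0.06, -0.0, 0.047]]
```

>>> {"name": "carry_out", "arguments": {"rows": [[0.9, 0.0025, 0, 0.003, -0.006, 0, 0.005], [0.9, 0.005, 0, 0.006, -0.012, 0, 0.009], [0.9, 0.0075, 0.0005, 0.0095, -0.018, 0, 0.014], [0.9, 0.01, 0.0005, 0.0125, -0.024, 0, 0.019], [0.9, 0.0125, 0.001, 0.0155, -0.03, 0, 0.023], [0.9, 0.015, 0.001, 0.0185, -0.036, 0, 0.028], [0.9, 0.0175, 0.001, 0.022, -0.042, 0, 0.033], [0.9, 0.02, 0.001, 0.025, -0.048, 0, 0.037], [0.9, 0.0225, 0.0015, 0.028, -0.054, 0, 0.042], [0.9, 0.025, 0.0015, 0.031, -0.06, 0, 0.047]]}}

```text
clock: 9.28
tcp_pos: [537.1, 247.8, 29.2]
ee_rot: [2.815, -0.038, 1.361]
force: [-3.6, -0.3, -0.7]
width: 76.9
```

```bash
python3 chk.py 5 605 248 -1;python3 push2.py 55 58 61 64 67 70 73 76 79 82 85
```

```text
9.2833 [537.1 247.8  29.2] [-3.6 -0.3 -0.7] yaw/th
toolz [ 0.783 -0.023 -0.621] y [-0.028 -1.     0.002] yaw -1.7
spk (array([604.02563955, 246.85095906,  -1.62552508]), np.float64(119.83529411764705), np.float64(1688.0))
rel gap (array([-64.9,   2.3]), np.float64(3.21))
[[0.9, 0.0018, -0.0001, 0.0024, -0.004, 0.0, 0.004], [0.9, 0.0037, -0.0002, 0.0047, -0.009, 0.0, 0.007], [0.9, 0.0055, -0.0003, 0.0071, -0.013, 0.0, 0.011], [0.9, 0.0074, -0.0004, 0.0094, -0.018, 0.0, 0.014], [0.9, 0.0092, -0.0006, 0.0118, -0.022, 0.0, 0.018], [0.9, 0.0111, -0.0007, 0.0141, -0.027, 0.0, 0.021], [0.9, 0.0129, -0.0008, 0.0165, -0.031, 0.0, 0.025], [0.9, 0.0148, -0.0009, 0.0189, -0.036, 0.0, 0.028], [0.9, 0.0166, -0.001, 0.0212, -0.04, 0.0, 0.032], [0.9, 0.0185, -0.0011, 0.0236, -0.045, 0.0, 0.035]]
```

View pics/w5.png

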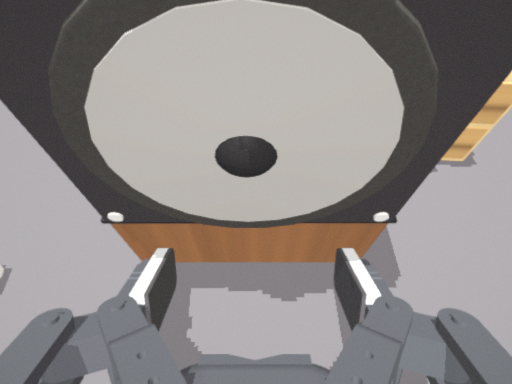

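The speaker follows the hand exactly, upright and with both fingers in contact. 65 mm to go.

>>> {"name": "carry_out", "arguments": {"rows": [[0.9, 0.002, 0, 0.0025, -0.004, 0, 0.004], [0.9, 0.0035, 0, 0.0045, -0.009, 0, 0.007], [0.9, 0.0055, -0.0005, 0.007, -0.013, 0, 0.011], [0.9, 0.0075, -0.0005, 0.0095, -0.018, 0, 0.014], [0.9, 0.009, -0.0005, 0.012, -0.022, 0, 0.018], [0.9, 0.011, -0.0005, 0.014, -0.027, 0, 0.021], [0.9, 0.013, -0.001, 0.0165, -0.031, 0, 0.025], [0.9, 0.015, -0.001, 0.019, -0.036, 0, 0.028], [0.9, 0.0165, -0.001, 0.021, -0.04, 0, 0.032], [0.9, 0.0185, -0.001, 0.0235, -0.045, 0, 0.035]]}}

```text
clock: 10.22
tcp_pos: [568.2, 248.0, 29.6]
ee_rot: [2.789, -0.118, 1.353]
force: [-4.4, 0.5, -0.6]
width: 77.0
```

```bash
python3 chk.py 6 634 244 -4;python3 push2.py 85 87 89 91 93 95 97 99 101 103 105
```

```text
10.2167 [568.2 248.   29.6] [-4.4  0.5 -0.6] yaw/th
toolz [ 0.782 -0.068 -0.619] y [-0.085 -0.996  0.002] yaw -4.99
spk (array([634.52134104, 243.34563481,  -5.48183848]), np.float64(128.3372549019608), np.float64(1680.0))
rel gap (array([-34.2,   1.4]), np.float64(-0.64))
[[0.9, 0.0012, 0.0001, 0.0016, -0.0, -0.0, -0.0], [0.9, 0.0025, 0.0002, 0.0031, -0.0, -0.0, -0.0], [0.9, 0.0037, 0.0002, 0.0047, -0.0, -0.0, -0.0], [0.9, 0.0049, 0.0003, 0.0063, -0.0, -0.0, -0.0], [0.9, 0.0062, 0.0004, 0.0079, -0.0, -0.0, -0.0], [0.9, 0.0074, 0.0005, 0.0094, -0.0, -0.0, -0.0], [0.9, 0.0086, 0.0006, 0.011, -0.0, -0.0, -0.0], [0.9, 0.0098, 0.0007, 0.0126, -0.0, -0.0, -0.0], [0.9, 0.0111, 0.0007, 0.0142, -0.0, -0.0, -0.0], [0.9, 0.0123, 0.0008, 0.0157, -0.0, -0.0, -0.0]]
```

```bash
python3 - <<'E'
from h import *
p=cv2.imread('pics/t6.png');cv2.imwrite('pics/t6c.png',cv2.resize(p[120:260,120:290],None,fx=4,fy=4,interpolation=cv2.INTER_CUBIC))
E
```

```text
(no output)
```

View pics/t6c.png

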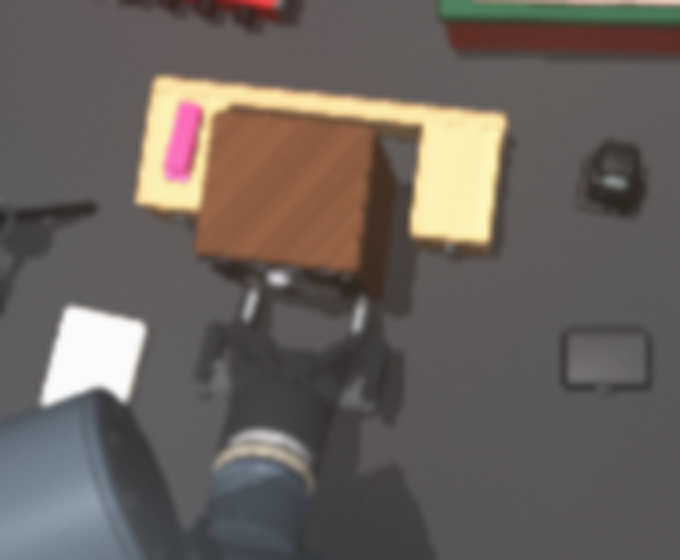

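>>> {"name": "carry_out", "arguments": {"rows": [[0.9, 0.001, 0, 0.0015, 0, 0, 0], [0.9, 0.0025, 0, 0.003, 0, 0, 0], [0.9, 0.0035, 0, 0.0045, 0, 0, 0], [0.9, 0.005, 0.0005, 0.0065, 0, 0, 0], [0.9, 0.006, 0.0005, 0.008, 0, 0, 0], [0.9, 0.0075, 0.0005, 0.0095, 0, 0, 0], [0.9, 0.0085, 0.0005, 0.011, 0, 0, 0], [0.9, 0.01, 0.0005, 0.0125, 0, 0, 0], [0.9, 0.011, 0.001, 0.014, 0, 0, 0], [0.9, 0.0125, 0.001, 0.016, 0, 0, 0]]}}

```text
clock: 11.15
tcp_pos: [588.9, 245.4, 30.1]
ee_rot: [2.789, -0.118, 1.356]
force: [-3.9, -0.1, -0.4]
width: 76.8
```

```bash
python3 chk.py 7 655 241 -5;python3 push2.py 105 106 107 108 109 110 111 112 113 114 115
```

```text
11.15 [588.9 245.4  30.1] [-3.9 -0.1 -0.4] yaw/th
toolz [ 0.784 -0.068 -0.617] y [-0.085 -0.996  0.001] yaw -4.94
spk (array([655.04808063, 240.27010995,  -4.74158468]), np.float64(131.46274509803922), np.float64(1682.0))
rel gap (array([-13.5,   0.1]), np.float64(0.1))
[[0.9, 0.0006, 0.0, 0.0008, -0.0, -0.0, -0.0], [0.9, 0.0012, 0.0001, 0.0016, -0.0, -0.0, -0.0], [0.9, 0.0018, 0.0001, 0.0024, -0.0, -0.0, -0.0], [0.9, 0.0025, 0.0002, 0.0031, -0.0, -0.0, -0.0], [0.9, 0.0031, 0.0002, 0.0039, -0.0, -0.0, -0.0], [0.9, 0.0037, 0.0002, 0.0047, -0.0, -0.0, -0.0], [0.9, 0.0043, 0.0003, 0.0055, -0.0, -0.0, -0.0], [0.9, 0.0049, 0.0003, 0.0063, -0.0, -0.0, -0.0], [0.9, 0.0055, 0.0004, 0.0071, -0.0, -0.0, -0.0], [0.9, 0.0062, 0.0004, 0.0079, -0.0, -0.0, -0.0]]
```

>>> {"name": "carry_out", "arguments": {"rows": [[0.9, 0.0006, 0, 0.0008, 0, 0, 0], [0.9, 0.0012, 0, 0.0016, 0, 0, 0], [0.9, 0.0018, 0, 0.0024, 0, 0, 0], [0.9, 0.0025, 0, 0.0031, 0, 0, 0], [0.9, 0.0031, 0, 0.0039, 0, 0, 0], [0.9, 0.0037, 0, 0.0047, 0, 0, 0], [0.9, 0.0043, 0, 0.0055, 0, 0, 0], [0.9, 0.0049, 0, 0.0063, 0, 0, 0], [0.9, 0.0055, 0, 0.0071, 0, 0, 0], [0.9, 0.0062, 0, 0.0079, 0, 0, 0]]}}

```text
clock: 12.08
tcp_pos: [598.7, 244.6, 30.3]
ee_rot: [2.788, -0.118, 1.356]
force: [-5.4, -0.2, 0.1]
width: 76.8
```

```bash
python3 chk.py 8 665 240 -5
```

```text
12.0833 [598.7 244.6  30.3] [-5.4 -0.2  0.1] yaw/th
toolz [ 0.784 -0.068 -0.617] y [-0.085 -0.996  0.001] yaw -4.95
spk (array([665.16641252, 239.72993971,  -4.87036905]), np.float64(142.42745098039217), np.float64(1690.0))
rel gap (array([-3.4,  0.4]), np.float64(-0.03))
```

>>> {"name": "carry_out", "arguments": {"rows": [[0.9, 0.0006, 0, 0.0008, 0, 0, 0], [0.9, 0.0012, 0, 0.0016, 0, 0, 0], [0.9, 0.0015, 0, 0.002, 0, 0, 0]]}}

```text
clock: 12.43
tcp_pos: [601.3, 244.4, 30.3]
ee_rot: [2.788, -0.118, 1.357]
force: [-4.9, -0.3, 1.1]
width: 76.6
```

>>> {"name": "carry_out", "arguments": {"rows": [[0.9, 0.0003, 0, 0.0004, 0, 0, 0], [0.9, 0.0006, 0, 0.0008, 0, 0, 0]]}}

```text
clock: 12.6
tcp_pos: [602.2, 244.3, 30.3]
ee_rot: [2.788, -0.118, 1.357]
force: [-5.3, 0.2, 1.8]
width: 76.8
```

>>> {"name": "carry_out", "arguments": {"rows": [[0.9, 0.0003, 0, 0.0004, 0, 0, 0], [0.9, 0.0006, 0, 0.0008, 0, 0, 0]]}}

```text
clock: 12.77
tcp_pos: [602.5, 244.2, 30.2]
ee_rot: [2.789, -0.117, 1.355]
force: [-9.8, 1.6, 3.6]
width: 76.6
```

```bash
python3 chk.py 9 668 239 -5
```

```text
12.7667 [602.5 244.2  30.2] [-9.8  1.6  3.6] yaw/th
toolz [ 0.783 -0.068 -0.618] y [-0.085 -0.996  0.002] yaw -4.93
spk (array([667.96885955, 239.16476464,  -4.84659192]), np.float64(150.06666666666666), np.float64(1702.0))
rel gap (array([-0.5,  0. ]), np.float64(-0.01))
```

Force is rising at the rail. A little more to seat it flat.

>>> {"name": "carry_out", "arguments": {"rows": [[0.9, 0.0003, 0, 0.0004, 0, 0, 0], [0.9, 0.0006, 0, 0.0008, 0, 0, 0], [0.9, 0.0006, 0, 0.0008, 0, 0, 0]]}}

```text
clock: 13.12
tcp_pos: [602.5, 244.2, 30.2]
ee_rot: [2.79, -0.116, 1.354]
force: [-11.4, 1.1, 4.5]
width: 77.2
```

>>> {"name": "carry_out", "arguments": {"rows": [[0.9, 0.0003, 0, 0.0004, 0, 0, 0], [0.9, 0.0003, 0, 0.0004, 0, 0, 0]]}}

```text
clock: 13.28
tcp_pos: [602.5, 244.2, 30.2]
ee_rot: [2.79, -0.116, 1.353]
force: [-12.6, 1.7, 7.1]
width: 76.7
```

```bash
python3 chk.py 10 668 239 -5
```

```text
13.2833 [602.5 244.2  30.2] [-12.6   1.7   7.1] yaw/th
toolz [ 0.782 -0.067 -0.619] y [-0.084 -0.996  0.002] yaw -4.92
spk (array([667.37242203, 239.52207687,  -4.75277425]), np.float64(153.16862745098038), np.float64(1707.0))
rel gap (array([-1.2,  0.4]), np.float64(0.09))
```

Motion stopped at x=602.5 with the force building to 12.6 N, so the back is against the rail. Backing straight off.

>>> {"name": "carry_out", "arguments": {"rows": [[0.9, -0.0012, 0, -0.0016, 0, 0, 0], [0.9, -0.0025, 0, -0.003, 0, 0, 0], [0.9, -0.004, 0, -0.005, 0, 0, 0], [0.9, -0.007, 0, -0.009, 0, 0, 0], [0.9, -0.012, 0, -0.015, 0, 0, 0], [0.9, -0.019, 0, -0.024, 0, 0, 0], [0.9, -0.025, 0, -0.032, 0, 0, 0], [0.9, -0.031, 0, -0.04, 0, 0, 0], [0.9, -0.043, 0, -0.055, 0, 0, 0], [0.9, -0.055, 0, -0.071, 0, 0, 0]]}}

```text
clock: 14.22
tcp_pos: [514.5, 251.8, 30.9]
ee_rot: [2.788, -0.119, 1.358]
force: [0.5, -0.1, -0.8]
width: 76.8
```

```bash
python3 chk.py 11 668 239 -5; python3 - <<'E'
from h import *
s=sense();p,d=grab('wrist');c,W=zmap('wrist',d)
# front face strip & block fronts vs gap
q=W[(d>0)&(W[...,2]>15)&(W[...,2]<52)&(W[...,0]>585)]
def line(q):
    k,b=np.polyfit(q[:,1],q[:,0],1);r=q[:,0]-(k*q[:,1]+b);return len(q),'yaw %.2f'%np.degrees(np.arctan(-k)),'x at 240: %.1f'%(k*240+b),q[:,1].min().round(),q[:,1].max().round(),r.std().round(2)
f=q[(np.abs(q[:,1]-243)<50)&(q[:,0]<625)];print('face',line(f))
b=q[(np.abs(q[:,1]-240)>80)&(np.abs(q[:,1]-240)<136)&(q[:,0]<655)];
if len(b)>20: print('blocks',line(b))
g=cv2.imread('pics/t11.png');cv2.imwrite('pics/t11c.png',cv2.resize(g[120:260,120:290],None,fx=4,fy=4,interpolation=cv2.INTER_CUBIC))
ps,ds=grab('scene');cv2.imwrite('pics/s11c.png',cv2.resize(ps[160:310,220:380],None,fx=4,fy=4,interpolation=cv2.INTER_CUBIC))
E
```

```text
14.2167 [514.5 251.8  30.9] [ 0.5 -0.1 -0.8] yaw/th
toolz [ 0.784 -0.068 -0.617] y [-0.085 -0.996  0.001] yaw -4.94
spk (array([668.16486899, 239.62270413,  -5.09296975]), np.float64(140.7921568627451), np.float64(1673.0))
rel gap (array([-0.4,  0.5]), np.float64(-0.25))
face (7334, 'yaw -4.81', 'x at 240: 620.7', np.float64(193.0), np.float64(293.0), np.float64(0.5))
blocks (8024, 'yaw -5.01', 'x at 240: 635.3', np.float64(106.0), np.float64(376.0), np.float64(1.69))
```

View pics/w11.png

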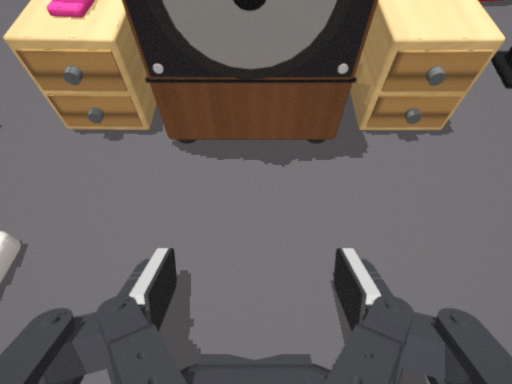

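View pics/s11c.png

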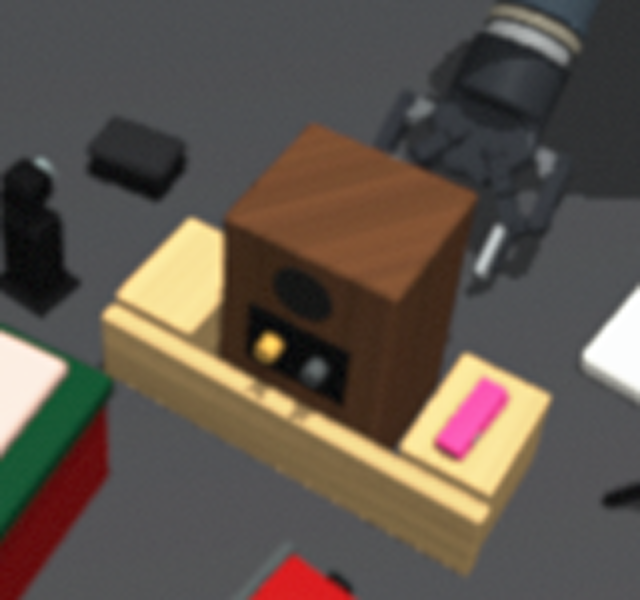

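The speaker is centred between the blocks, and the scene view shows its back flush on the rail. One last check that the other items haven't moved, then I hand in.

```bash
python3 - <<'E'
from h import *
g,d=grab('top');a=cv2.imread('pics/top0.png').astype(int);D=np.abs(a-g).max(2)>40
for n,b in dict(clip=(155,140,178,170),cam=(262,150,285,175),case=(255,198,287,222),phone=(392,198,424,254),other=(308,130,408,190),tripod=(100,160,148,200),pbank=(124,192,160,215)).items():
    print(n,D[b[1]:b[3],b[0]:b[2]].sum())
grab('scene','sf.png')
o=cv2.imread('pics/scene0.png').astype(int);f=cv2.imread('pics/sf.png');D=np.abs(o-f).max(2)>40
cnt,lab,st,_=cv2.connectedComponentsWithStats(D.astype(np.uint8));print([x.tolist() for x in st[1:] if x[4]>15])
env.finish_job();print(sense()['clock'])
E
```

```text
clip 136
cam 0
case 0
phone 0
other 0
tripod 0
pbank 0
[[380, 0, 5, 8, 24], [411, 0, 69, 46, 2039], [495, 0, 17, 24, 177], [500, 7, 6, 9, 17], [372, 15, 8, 9, 47], [486, 24, 13, 14, 70], [345, 39, 25, 8, 132], [371, 38, 53, 77, 1284], [296, 45, 17, 11, 79], [313, 49, 10, 13, 46], [350, 49, 19, 10, 69], [338, 51, 6, 10, 26], [297, 52, 8, 15, 91], [293, 55, 3, 14, 35], [505, 67, 7, 17, 73], [339, 69, 39, 38, 531], [499, 74, 6, 6, 17], [297, 76, 11, 6, 45], [495, 78, 17, 19, 173], [474, 95, 38, 41, 944], [463, 105, 14, 30, 139], [336, 123, 8, 6, 38], [357, 125, 22, 10, 93], [296, 126, 9, 5, 23], [466, 129, 7, 11, 17], [501, 146, 7, 10, 27], [357, 149, 8, 9, 36], [345, 162, 19, 10, 42], [343, 166, 18, 9, 62], [275, 169, 87, 103, 3897], [331, 216, 16, 36, 222]]
the job is handed in; nothing more can be done
the job is handed in; nothing more can be done
```

The speaker is home in its gap and the job is handed in. I pushed it there with both fingertips about 30 mm above the desk on the bare strip, 115 mm back while turning it about 9° to square it with the gap.

- **Rail contact:** the pushing force was about 4–6 N during the slide. At the end the hand stopped moving and the force rose to 12.6 N, which I read as the back resting on the rail. I then backed straight off, and the hand was touching nothing when I handed in.
- **Final position:** from the top camera the speaker is within about 0.5 mm of home in both directions and 0.25° in yaw, and it is upright. The wrist camera put its front 14.6 mm proud of the blocks against the nominal 16 mm. The drawer knobs probably skew that reading.
- **Other items:** before and after pictures show no change at the other speaker, pocket camera, charging case, phone or tripod. For the power bank I compared only its upper part, which was also unchanged.
- **Hair clip:** the top-view comparison flagged changed pixels around it. The speaker now overlaps that area, and the scene view shows no change at the clip itself.
- **Joint limit:** early on, joint 6 ran to the end of its range while I tilted the hand. It read 2.854 rad against the 2.85 limit, so I moved to a different wrist position. The time used was about 15 s.

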